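# Set a bottle's screw cap for the steriliser

## Task

Get the loose square bottle ready for the steriliser: keeping it upright, stand it down in the empty pocket of the steel carrier, then screw its cap clockwise until it stops fully home, and back it off a quarter turn so that it can vent. Finish still gripping the cap at that setting, holding it still for the indicator tape to be stuck on, with the bottle down in its pocket. Leave the other things on the bench where they are.

Things in the scene. Friction and masses are not known exactly. Their poses are not given: they have to be found in the camera images.
- bottle: The loose square bottle, amber glass, 56 x 56 mm, 0.17 to 0.32 kg. Origin: centre of its underside; z up, x and y square to its flat sides. Flat sides up to 70 mm, then a shoulder to the neck at 81 mm, then the cap. Grip it across the flat sides or by the cap. White label on its -x side. Stands on the bench, turned up to 30 degrees.
- cap: That bottle's ribbed blue screw cap, round, 44 mm across, 22 mm high. Origin: centre of its underside, z up. Fully home its underside is 84 mm, its top 106 mm above the bottle's underside; it rises 4 mm per turn unscrewed. It starts already on its thread. Thread friction about 0.06 N m. The pocket keeps the bottle from turning with it.
- cap_turn (a joint): How far the cap is unscrewed, rad: 0 when fully home against a hard stop, growing counter-clockwise seen from above (right-hand thread). Starts between 2.0 and 3.2; a quarter turn is 1.571. Stays where it is left.
- pocket (a point): Centre of the floor of the carrier's empty pocket, 3 mm above the bench; z up, x and y along its sides. A square steel sleeve 62 x 62 mm inside; walls 21 mm above this floor, flared lips to 28 mm. The carrier (86 x 220 mm, turned up to 29 degrees) does not move; its other equal pocket, 110 mm away towards the point's -y, holds the done bottle.
- done_bottle: A like square bottle with its cap on, 107 mm high, standing in the carrier's other pocket; to be left alone. Origin at the centre of its underside.
- round_bottle: A round amber bottle with a like cap, 58 mm across, 110 mm high, standing on the bench; to be left alone. Origin at the centre of its underside.
- dropper_a: Small clear dropper bottle, 26 mm across, 68 mm high; to be left alone. Origin at the centre of its underside.
- dropper_b: Small amber dropper bottle, 26 mm across, 68 mm high; to be left alone. Origin at the centre of its underside.
- tape_roll: Roll of paper indicator tape lying flat, 90 mm across, 19 mm high; to be left alone. Origin at the centre of its underside.
- pen: Black marker pen lying on the bench, 130 mm long, 13 mm thick; to be left alone. Origin under its middle.
- steel_dish: Open steel dish, 100 x 160 mm, 28 mm high; to be left alone. Origin at the centre of its underside.
Mind the look-alikes: they are no part of the job. Leave any green or red look-alike of the bottle alone.

How it is judged (in metres and radians):
On the way, in this order (a step that is already met when the one before it is completed fails the run):
1. the bottle stands upright, down in the empty pocket, with its cap not yet screwed home (x of bottle in the frame of pocket between -0.008 and 0.008 m and y of bottle in the frame of pocket between -0.008 and 0.008 m and z of bottle in the frame of pocket below 0.005 m and angle between bottle's own z axis and vertical below 0.08 rad), for 0.2 s.
2. the cap is screwed fully home with the bottle in the pocket (all of step 1 and value of joint cap_turn below 0.12 rad), for 0.2 s.
At the end, for the whole second after the job is handed in: Still gripping the cap (over 2 N), which rests 1.22 to 1.92 rad (70 to 110 degrees) off its stop, having been home (within 0.12 rad); the bottle is upright (within 0.08 rad) and down in the pocket (within 8 mm of its centre each way, 5 mm of its floor) (all of step 1 and value of joint cap_turn between 1.22 and 1.92 rad and velocity of joint cap_turn between -0.15 and 0.15 rad/s and contact force between the fingers and cap above 2 N and linear speed of bottle below 0.02 m/s); the arm keeps its last pose, push and grip.
It fails at once if the bottle is tipped over 30 degrees (angle between bottle's own z axis and vertical above 0.52 rad).
It fails at once if another thing on the bench is moved (2 cm for the bottles, 3 cm for the roll, pen and dish) (distance of any of done_bottle, round_bottle, dropper_a, dropper_b from where it was at the start of the episode above 0.02 m or distance of any of tape_roll, pen, steel_dish from where it was at the start of the episode above 0.03 m).
It also fails if it takes over 54 s, if anything falls off the work surface, if the arm or the gripper's body presses on something with over 40 N, if the wrist force passes 120 N, or if a joint passes its speed limit or range.

## Robot

A 6-joint arm with a two-finger parallel gripper is mounted at the origin on the work surface. World frame = base frame: x ahead of the robot, y to its left, z up, the work surface at z = 0. Lengths are in mm, angles in rad, forces in N, time in s.
With the tool pointing down it reaches from about 375 to 975 mm from the base axis. Payload 3.8 kg.
Tool frame: the origin (TCP) lies where the fingers leave the gripper's body, on its centre line; the fingertips stand 73 mm ahead of it and the grasp point (between the pads) lies robot.tcp_to_grasp ahead of it (robot.tcp_to_grasp is the distance from the TCP to the grasp point, in mm); z points along the fingers, y is the direction in which the jaws open and shut (so a half turn about z gives the same grasp; the last joint's range is limited). The gripper opens to 85 mm and grips with 20 to 120 N. Pads are 22 mm wide; open, the fingers measure 114 mm over their backs; the gripper's body (76 mm by 85 mm) begins 54 mm behind the grasp point. The pads swing forward as they close: fully open they stand 13 mm farther back than shut.
Start: joints at [-1.187, 0.264, 1.604, -0, 1.274, -0.037], TCP at [275.726, -616.112, 303.88] pointing down, gripper open.
Joint ranges: [-2.63, 2.63], [-0.94, 2.18], [0.31, 2.57], [-1.31, 4.45], [0, 2.66], [-2.55, 2.55]. Speed limits (rad/s): [2.57, 2.57, 3.14, 3.14, 3.14, 3.14].

## Interface

Orientations are given as a unit quaternion [x, y, z, w].
In Python, from station import robot gives the robot as it stands.
- The arm moves only by the tool jog_arm, never from a script. Its argument "series" is a list that holds one entry, the list of rows, each a list of 7 numbers: the shift along the tool's x, y, z in m, then the turn, a rotation vector about the tool's x, y, z in rad, then the closure in counts, from 0 (fully open) to 255 (shut). A call has exactly 5 rows; each row shifts and turns the pose as measured when the row begins, along the tool's axes as they then stand; what a row does not reach is not made up. A row lasts 1/12 s, in which the tool goes at most 41.7 mm and 7.16 degrees, less where a joint would pass 70% of its speed; a pose out of reach is approached as far as the arm can. A call is refused whole if a number of a shift passes 0.0417 or a number of a turn 0.125, either way. A call with a gripper value outside its range is refused whole. The fingers move at their own pace and stop on an object; "newtons" is the grip in N (left out, the last holds). Time passes only in rows, so rows that do not move let the fingers close, or fill a call up. It gives the time, the measured TCP pose, the force and the opening at its end, in the units of the state.
- robot.read_state(): the state, without advancing time (a new reading comes with each control period).
- robot.snapshot(name): name is "scene" or "top"; returns (picture, depth): 384x512x3 uint8, red, green, blue; 384x512 float32, mm along the optical axis (not along the pixel's ray), 0 where there is no reading.
- robot.get_calibration(name): a dict with "fx", "fy", "cx", "cy" (pixels), "R" (3x3) and "t" (3): a world point X has camera coordinates R X + t. Camera axes: x right, y down, z forward; pixel columns grow to the right and rows downward; lengths in mm; the calibration is good to about 2 mm. A picture is of the moment at which its call begins. get_calibration takes no time and is no camera call.
- robot.hand_in(): hands the job in, once; it reports no verdict.
Trained networks look in the newest picture that a camera, given by its name, has taken for a name from the list of things; names that differ only in an ending like _2 or _b are one class to them, and where a whole thing is asked for, a point or a joint stands for the part that bears it (a point fixed in the world has none). Each returns a list of dicts, best first, with "conf" (0 to 1); they miss things now and then, are a little off and sometimes report something else, mostly with a low value. They report only what shows in the picture. A call takes as long as a camera call. They do not tell look-alikes from the thing itself.
- robot.look_for(camera, label): "box" ([left, top, right, bottom] as shares, 0 to 1, of the picture: columns of its width, rows of its height, round what is visible of it).
The state is a dict: "t": time; "q": joint angles; "qd": joint speeds; "joint_torque": joint torques, N m; "tool_pos": TCP position; "eef_rot": TCP orientation; "ft_force": force on the tool from outside, world axes, zero at the start; "torque": the same for the moment, N m; "grip_width": finger opening in mm.
Only numpy, scipy, OpenCV 4.12 (cv2) and the standard library are available. Lean on these libraries where they do the work, as an engineer would, in place of code of your own. Each camera call takes 0.05 s, during which the arm holds its last target. There are 200 camera calls.

## Working session

There is one attempt and no reset: what is moved stays moved. The work goes in short steps, Python scripts to look and compute and a tool call to move; the robot and the scene stay as the last step left them, time stands still between calls to the robot, and variables do not carry over. Pictures are saved under pics/ and viewed, about 8 in all and at most 12, crops included, and the job is handed in when it is done.

Besides the shell and the picture viewer there is one more tool, called after ">>>" as name(argument=value, ...) on one line, values as JSON. jog_arm: Moves the arm, as the interface text tells. Its arguments: {"type":"object","properties":{"series":{"type":"array"},"newtons":{"type":"number"}},"required":["series"]}

```bash
mkdir -p pics; ls
cat > h.py <<'E'
import numpy as np, cv2
from station import robot
def snap(n,f=None):
    p,d=robot.snapshot(n)
    if f: cv2.imwrite('pics/'+f,p[:,:,::-1])
    return p,d
def cloud(n,d):
    c=robot.get_calibration(n); v,u=np.mgrid[:384,:512]
    P=np.stack([(u-c['cx'])/c['fx']*d,(v-c['cy'])/c['fy']*d,d],-1)
    W=(P-np.array(c['t']))@np.array(c['R']); W[d==0]=np.nan
    return W
E
python3 - <<'E'
from h import *
for n in('top','scene'):
    p,d=snap(n,n+'1.png'); np.savez(n+'.npz',p=p,W=cloud(n,d))
    c=robot.get_calibration(n); print(n,c['fx'],-np.array(c['R']).T@np.array(c['t']))
    for l in('bottle','cap','pocket','done_bottle'):
        try: print(l,[(np.round(np.array(x['box'])*[512,384,512,384]).tolist(),round(x['conf'],2)) for x in robot.look_for(n,l)])
        except Exception as e: print(l,e)
s=robot.read_state();print(s['t'],s['tool_pos'],s['eef_rot'],s['grip_width'],robot.tcp_to_grasp)
E
```

```text
pics
top 392.4678845017481 [ 409.97525062  -70.69928017 1132.90476709]
bottle [([104.0, 159.0, 137.0, 185.0], 0.78), ([174.0, 135.0, 199.0, 162.0], 0.73), ([99.0, 268.0, 132.0, 301.0], 0.6)]
cap [([101.0, 277.0, 119.0, 297.0], 0.77), ([176.0, 136.0, 190.0, 149.0], 0.76), ([105.0, 165.0, 120.0, 181.0], 0.57), ([107.0, 157.0, 137.0, 184.0], 0.4)]
pocket [([237.0, 111.0, 316.0, 169.0], 0.59), ([160.0, 174.0, 188.0, 195.0], 0.4)]
done_bottle [([280.0, 132.0, 307.0, 160.0], 0.77)]
scene 385.05373164454625 [1441.42785919  214.47043121  718.3485281 ]
bottle [([357.0, 219.0, 386.0, 262.0], 0.82), ([365.0, 173.0, 385.0, 203.0], 0.77), ([288.0, 222.0, 315.0, 264.0], 0.7)]
cap [([293.0, 222.0, 309.0, 241.0], 0.74), ([361.0, 220.0, 381.0, 238.0], 0.58), ([370.0, 176.0, 387.0, 185.0], 0.45)]
pocket [([184.0, 224.0, 252.0, 265.0], 0.82)]
done_bottle [([193.0, 205.0, 216.0, 239.0], 0.88)]
0.5 [ 275.71161552 -616.09701704  303.82494167] [ 9.77943124e-01  2.08871358e-01 -1.97715387e-05 -4.61678584e-05] 85.67770114095708 53.900000000000006
```

View pics/top1.png

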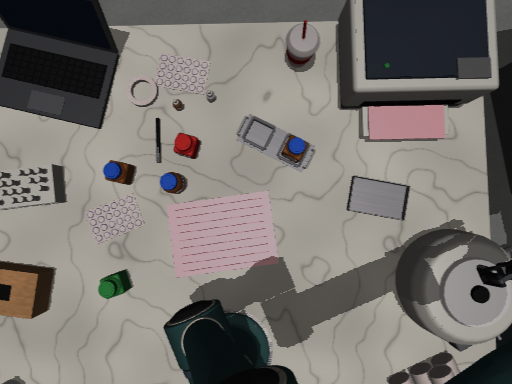

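View pics/scene1.png

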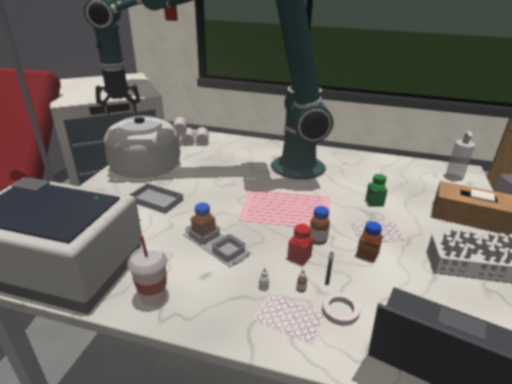

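Two blue-capped candidates remain: (117,171) and (172,183). Green (114,285) and red (186,145) are look-alikes, and (296,148) is the done bottle. I expect the first to be the square bottle, so I'll check it in a crop and by its heights.

Run:
```python
from h import *
T=np.load('top.npz');S=np.load('scene.npz')
a=cv2.resize(T['p'][140:210,90:200],None,fx=5,fy=5,interpolation=cv2.INTER_CUBIC)
b=cv2.resize(S['p'][200:270,290:400],None,fx=5,fy=3.3,interpolation=cv2.INTER_CUBIC)
cv2.imwrite('pics/crop.png',np.vstack([a,b[:230]])[:,:,::-1])
W=T['W'];hsv=cv2.cvtColor(T['p'],cv2.COLOR_RGB2HSV)
def cap(u0,v0,u1,v1):
    w=W[v0:v1,u0:u1].reshape(-1,3);h=hsv[v0:v1,u0:u1].reshape(-1,3)
    m=(h[:,0]>100)&(h[:,0]<130)&(h[:,1]>120)&(w[:,2]>90)
    q=w[m];z=np.median(q[:,2]);q=q[abs(q[:,2]-z)<6]
    print('cap',len(q),z,q.mean(0),q.min(0),q.max(0))
cap(95,155,140,190);cap(155,165,190,200);cap(275,130,315,165)
# heights around bottle body
np.set_printoptions(linewidth=200,suppress=True)
print(np.round(W[156:190:2,100:140:2,2]).astype(int))
# carrier: points with 12<z<40
w=W[105:175,230:320].reshape(-1,3); q=w[(w[:,2]>20)&(w[:,2]<40)]
r=cv2.minAreaRect(q[:,:2].astype(np.float32)); print('carrier',r,len(q),np.percentile(q[:,2],[5,50,95]))
print(np.round(W[110:172:2,234:320:3,2]).astype(int))
```

```text
cap 220 109.0013364283009 [510.46964587 298.03778909 109.02755823] [489.61044804 276.92414635 103.16350843] [532.38174711 319.50371604 113.43715758]
cap 228 111.51252711710384 [478.1946328  149.19399731 111.39950975] [457.83624174 128.7035324  105.68798073] [499.69073696 171.35515909 116.49757793]
cap 215 111.099396381508 [ 565.70934604 -188.06954625  111.33381247] [ 544.85574641 -208.08753621  106.10604751] [ 587.7623666  -168.24279587  117.05642261]
[[                   1                   -3                    2                    4                    4                    0                    1                    1                    2
                     4                    0                    1                    0                    1                   -1                    2                    3                    0
                     2                   -1]
 [                  -3                    1                    0                    6                    4                   -5                    0                    1                    0
                     2    
[... 25348 characters left out ...]
 0                   -2                    6                    5                   -2                    3                    1                    2
                     3                    0                    3                    4                    6                    0                    1                    1                    0
                    -1                    5                    2                    0                    5                    2                   -1                    1                    3
                    -2                    3]]<stdin>:15: RuntimeWarning: invalid value encountered in cast
<stdin>:19: RuntimeWarning: invalid value encountered in cast
```

View pics/crop.png

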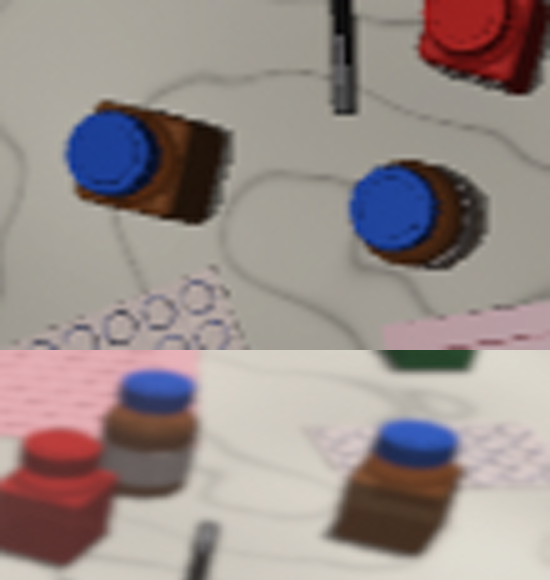

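The crop shows a square amber bottle at (117,171) with an orange-brown body. The one at (172,183) is round with a white band, so it's left alone. The carrier fits two ways: the lip rectangle puts the pocket at about (617.5,-91.4), and the done cap plus 110 mm puts it at (617.3,-90.9). Next is the bottle's yaw, then I move.

```bash
cat >> h.py <<'E'
from scipy.spatial.transform import Rotation as Ro
def go(x,y,z,psi=None):
    "print tool-frame shift (mm) and z-turn needed to TCP target"
    s=robot.read_state(); R=Ro.from_quat(s['eef_rot']); m=R.as_matrix()
    p=np.array(s['tool_pos']); ps=np.arctan2(m[1,0],m[0,0])
    print('t',round(s['t'],2),'tcp',p.round(1),'psi',ps.round(3),'tilt',np.round(m[:2,2],4),'q6',round(s['q'][5],3),'w',round(s['grip_width'],1),'F',np.round(s['ft_force'],1),'M',np.round(s['torque'],2))
    print('tool shift mm',(m.T@(np.array([x,y,z])-p)).round(1))
    if psi is not None: print('turn about tool z', round(float((ps-psi+np.pi)%(2*np.pi)-np.pi),3))
E
python3 - <<'E'
from h import *
for n in('top','scene'):
    W=np.load(n+'.npz')['W'].reshape(-1,3)
    c=np.array([510,298]); 
    for lo,hi in((15,68),(15,130),(60,76)):
        q=W[(W[:,2]>lo)&(W[:,2]<hi)&(np.hypot(*(W[:,:2]-c).T)<55)]
        # trim outliers: optimise yaw by percentile box
        best=min((np.ptp(np.percentile(q[:,:2]@np.array([[np.cos(a),-np.sin(a)],[np.sin(a),np.cos(a)]]),[2,98],axis=0),axis=0).sum(),a) for a in np.radians(np.arange(-45,45,.5)))
        a=best[1];r=q[:,:2]@np.array([[np.cos(a),-np.sin(a)],[np.sin(a),np.cos(a)]])
        P=np.percentile(r,[2,98],axis=0);mid=P.mean(0)
        print(n,lo,hi,len(q),'yaw',np.degrees(a),'size',np.ptp(P,axis=0).round(1),'c',(np.array([[np.cos(a),-np.sin(a)],[np.sin(a),np.cos(a)]])@mid).round(1))
    c=np.array([617,-91])
    q=W[(W[:,2]>20)&(W[:,2]<38)&(np.hypot(*(W[:,:2]-c).T)<50)]
    print('pocket',cv2.minAreaRect(q[:,:2].astype(np.float32)),len(q))
go(510.5,298,200,2.72)
E
```

```text
top 15 68 160 yaw -12.5 size [55.4 50.3] c [509.8 295.5]
top 15 130 563 yaw -14.0 size [53.2 48.4] c [509.8 294.8]
top 60 76 164 yaw -14.500000000000002 size [54.7 52.1] c [510.5 297.1]
pocket ((617.6420288085938, -91.0707015991211), (75.14825439453125, 76.14247131347656), 62.45256042480469) 249
scene 15 68 359 yaw -14.0 size [44.7 54.1] c [518.2 297.6]
scene 15 130 727 yaw -12.5 size [45.7 53.2] c [517.4 298.3]
scene 60 76 171 yaw -12.5 size [49.1 53.5] c [515.2 298.1]
pocket ((616.6835327148438, -91.2472915649414), (76.05463409423828, 77.6207275390625), 62.15106964111328) 252
t 0.5 tcp [ 275.7 -616.1  303.8] psi 0.421 tilt [-0.0001  0.0001] q6 -0.037 w 85.7 F [0.2 0.5 0.4] M [-0.02  0.06 -0.01]
tool shift mm [ 587.7 -738.4  103.9]
turn about tool z -2.299
```

>>> jog_arm(series=[[[0,0,0,0,0,-0.125,0],[0,0,0,0,0,-0.125,0],[0,0,0,0,0,-0.125,0],[0,0,0,0,0,-0.125,0],[0,0,0,0,0,-0.125,0]]])

```text
t: 0.92
tool_pos: [275.8, -616.1, 304.1]
eef_rot: [0.865, 0.502, -0.0, 0.0]
ft_force: [-0.0, 0.4, -0.4]
grip_width: 85.1
```

>>> jog_arm(series=[[[0,0,0,0,0,-0.125,0],[0,0,0,0,0,-0.125,0],[0,0,0,0,0,-0.125,0],[0,0,0,0,0,-0.125,0],[0,0,0,0,0,-0.125,0]]])

```text
t: 1.33
tool_pos: [275.7, -616.2, 304.5]
eef_rot: [0.669, 0.744, -0.0, 0.0]
ft_force: [0.2, 0.3, 0.3]
grip_width: 85.5
```

>>> jog_arm(series=[[[0,0,0,0,0,-0.125,0],[0,0,0,0,0,-0.125,0],[0,0,0,0,0,-0.125,0],[0,0,0,0,0,-0.125,0],[0,0,0,0,0,-0.125,0]]])

```text
t: 1.75
tool_pos: [275.8, -616.2, 304.9]
eef_rot: [0.408, 0.913, -0.001, 0.001]
ft_force: [-0.6, -0.9, -0.1]
grip_width: 85.2
```

```bash
python3 -c "
from h import *
go(511,298,240,2.95)"
```

```text
t 1.75 tcp [ 275.8 -616.2  304.9] psi 2.302 tilt [ 0.0005 -0.0013] q6 -1.918 w 85.2 F [-0.6 -0.9 -0.1] M [ 0.02 -0.06 -0.  ]
tool shift mm [523.5 785.6  63.8]
turn about tool z -0.648
```

>>> jog_arm(series=[[[0.022,0.033,0,0,0,0,0],[0.022,0.033,0,0,0,0,0],[0.022,0.033,0,0,0,0,0],[0.022,0.033,0,0,0,0,0],[0.022,0.033,0,0,0,0,0]]])

```text
t: 2.17
tool_pos: [323.4, -425.5, 302.2]
eef_rot: [0.409, 0.913, -0.002, 0.001]
ft_force: [1.5, 1.1, -0.3]
grip_width: 85.2
```

>>> jog_arm(series=[[[0.022,0.033,0,0,0,0,0],[0.022,0.033,0,0,0,0,0],[0.022,0.033,0,0,0,0,0],[0.022,0.033,0,0,0,0,0],[0.022,0.033,0,0,0,0,0]]])

```text
t: 2.58
tool_pos: [373.5, -224.7, 302.1]
eef_rot: [0.411, 0.912, -0.002, 0.003]
ft_force: [0.9, 0.1, -0.4]
grip_width: 85.6
```

>>> jog_arm(series=[[[0.022,0.033,0,0,0,0,0],[0.022,0.033,0,0,0,0,0],[0.022,0.033,0,0,0,0,0],[0.022,0.033,0,0,0,0,0],[0.022,0.033,0,0,0,0,0]]])

```text
t: 3.0
tool_pos: [424.2, -23.6, 303.6]
eef_rot: [0.412, 0.911, -0.002, 0.007]
ft_force: [0.9, -0.0, -0.4]
grip_width: 85.1
```

>>> jog_arm(series=[[[0.022,0.033,0,0,0,0,0],[0.022,0.033,0,0,0,0,0],[0.022,0.033,0,0,0,0,0],[0.022,0.033,0,0,0,0,0],[0.022,0.033,0,0,0,0,0]]])

```text
t: 3.42
tool_pos: [475.3, 178.6, 305.5]
eef_rot: [0.411, 0.912, 0.0, 0.011]
ft_force: [0.4, 0.1, 0.6]
grip_width: 85.2
```

```bash
python3 -c "
from h import *
go(511,298,240,2.95)"
```

```text
t 3.42 tcp [475.3 178.6 305.5] psi 2.294 tilt [ 0.0196 -0.0086] q6 -0.4 w 85.2 F [0.4 0.1 0.6] M [ 0.03 -0.01  0.03]
tool shift mm [ 67.1 105.3  65.2]
turn about tool z -0.656
```

>>> jog_arm(series=[[[0.017,0.026,0.008,0,0,0,0],[0.017,0.026,0.008,0,0,0,0],[0.017,0.026,0.008,0,0,0,0],[0.016,0.026,0.008,0,0,0,0],[0,0,0,0,0,0,0]]])

```text
t: 3.83
tool_pos: [511.4, 312.3, 274.7]
eef_rot: [0.408, 0.913, 0.004, 0.013]
ft_force: [-0.7, -0.0, -0.6]
grip_width: 85.3
```

```bash
python3 - <<'E'
s=open('h.py').read()
s=s.replace("    if psi is not None: print('turn about tool z', round(float((ps-psi+np.pi)%(2*np.pi)-np.pi),3))",
"""    a=ps if psi is None else psi
    T=Ro.from_matrix(np.array([[np.cos(a),np.sin(a),0],[np.sin(a),-np.cos(a),0],[0,0,-1]]))
    print('turn', (R.inv()*T).as_rotvec().round(3))""")
open('h.py','w').write(s)
E
python3 - <<'E'
from h import *
go(511,298,240,2.95)
p,d=snap('scene'); np.savez('s2.npz',p=p,W=cloud('scene',d))
W=cloud('scene',d);hsv=cv2.cvtColor(p,cv2.COLOR_RGB2HSV)
q=W[(hsv[...,0]>100)&(hsv[...,0]<130)&(hsv[...,1]>120)]
q=q[(q[:,2]>70)&(np.hypot(q[:,0]-511,q[:,1]-298)<40)];t=q[abs(q[:,2]-108)<5]
print(len(q),np.percentile(q,[3,50,97],axis=0).round(1),len(t),np.percentile(t,[3,97],axis=0).round(1))
E
```

```text
t 3.83 tcp [511.4 312.3 274.7] psi 2.302 tilt [ 0.0269 -0.0028] q6 -0.211 w 85.3 F [-0.7 -0.  -0.6] M [-0.01  0.04  0.01]
tool shift mm [ -9.6 -10.5  34.8]
turn [ 0.011  0.025 -0.648]
140 [[504.5 282.   92.4]
 [525.9 298.2 107.6]
 [532.6 314.  110.6]] 95 [[503.4 282.1 103.4]
 [531.7 314.  110.8]]
```

>>> jog_arm(series=[[[0,0,0,0.004,0.008,-0.12,0],[0,0,0,0.003,0.008,-0.12,0],[0,0,0,0.002,0.008,-0.12,0],[0,0,0,0,0,-0.12,0],[0,0,0,0,0,-0.12,0]]])

```text
t: 4.3
tool_pos: [509.9, 307.7, 276.0]
eef_rot: [0.108, 0.994, 0.0, -0.0]
ft_force: [0.5, -0.0, 0.1]
grip_width: 85.2
```

```bash
python3 -c "
from h import *
go(510.7,298,200,2.95)"
```

```text
t 4.3 tcp [509.9 307.7 276. ] psi 2.925 tilt [-0.0003  0.0003] q6 -0.853 w 85.2 F [ 0.5 -0.   0.1] M [ 0.05 -0.01  0.05]
tool shift mm [-2.9 -9.3 76. ]
turn [ 0.    -0.    -0.025]
```

>>> jog_arm(series=[[[-0.001,-0.003,0.01,0,0,-0.025,0],[-0.001,-0.003,0.02,0,0,0,0],[-0.001,-0.003,0.02,0,0,0,0],[0,0,0.02,0,0,0,0],[0,0,0,0,0,0,0]]])

```text
t: 4.72
tool_pos: [512.7, 292.8, 210.0]
eef_rot: [0.094, 0.996, 0.002, 0.004]
ft_force: [-1.0, 0.1, -0.0]
grip_width: 85.4
```

```bash
python3 -c "
from h import *
go(510.7,298,151,2.95)"
```

```text
t 4.72 tcp [512.7 292.8 210. ] psi 2.953 tilt [0.0077 0.0023] q6 -0.904 w 85.4 F [-1.   0.1 -0. ] M [-0.02 -0.    0.02]
tool shift mm [ 3.3  4.5 59. ]
turn [0.004 0.007 0.004]
```

>>> jog_arm(series=[[[0.003,0.004,0.012,0.004,0.007,0,0],[0,0,0.012,0,0,0,0],[0,0,0.012,0,0,0,0],[0,0,0,0,0,0,0],[0,0,0,0,0,0,0]]])

```text
t: 5.13
tool_pos: [511.5, 296.2, 174.3]
eef_rot: [0.095, 0.995, 0.0, 0.001]
ft_force: [0.7, 0.9, 0.5]
grip_width: 85.3
```

```bash
python3 -c "
from h import *
go(510.7,298,151,2.95)"
```

```text
t 5.13 tcp [511.5 296.2 174.3] psi 2.951 tilt [0.0025 0.0006] q6 -0.897 w 85.3 F [0.7 0.9 0.5] M [-0.04  0.04 -0.04]
tool shift mm [ 1.2  1.6 23.3]
turn [0.001 0.002 0.001]
```

>>> jog_arm(series=[[[0.001,0.0015,0.012,0.001,0.002,0,0],[0,0,0.01,0,0,0,0],[0,0,0,0,0,0,0],[0,0,0,0,0,0,60],[0,0,0,0,0,0,120]]], newtons=40)

```text
t: 5.55
tool_pos: [511.4, 298.9, 151.0]
eef_rot: [0.094, 0.996, 0.0, 0.001]
ft_force: [-0.5, -0.1, -0.8]
grip_width: 63.7
```

>>> jog_arm(series=[[[0,0,0,0,0,0,255],[0,0,0,0,0,0,255],[0,0,0,0,0,0,255],[0,0,0,0,0,0,255],[0,0,0,0,0,0,255]]])

```text
t: 5.97
tool_pos: [511.7, 299.2, 151.5]
eef_rot: [0.094, 0.996, 0.001, 0.001]
ft_force: [0.8, 0.6, -1.3]
grip_width: 42.9
```

```bash
python3 -c "
from h import *
go(510.7,298,151,2.95)
p,d=snap('scene')
cv2.imwrite('pics/g.png',cv2.resize(p[150:280,300:460],None,fx=4,fy=4)[:,:,::-1])"
```

```text
t 5.97 tcp [511.7 299.2 151.5] psi 2.952 tilt [0.0025 0.0013] q6 -0.894 w 42.9 F [ 0.8  0.6 -1.3] M [ 0.07 -0.11  0.03]
tool shift mm [ 0.7 -1.4  0.5]
turn [0.002 0.002 0.002]
```

View pics/g.png

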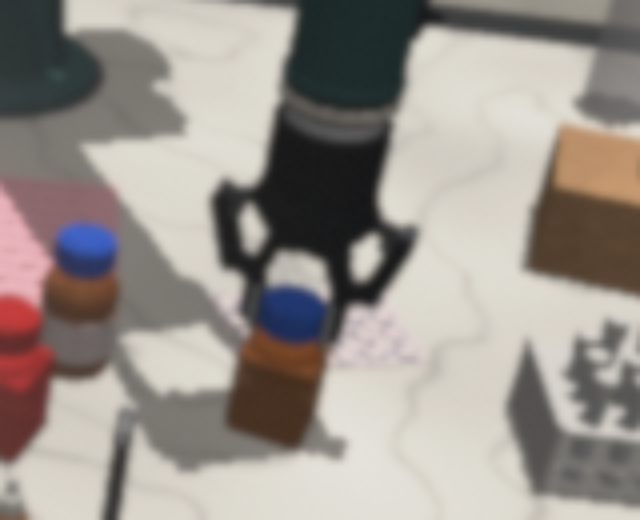

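Cap at (75,72)x4 in the crop is held between the fingers and the bottle still stands upright. I'm lifting it clear of everything (bottles up to 110 mm).

>>> jog_arm(series=[[[0,0,-0.01,0,0,0,255],[0,0,-0.02,0,0,0,255],[0,0,-0.03,0,0,0,255],[0,0,-0.03,0,0,0,255],[0,0,-0.03,0,0,0,255]]], newtons=50)

```text
t: 6.43
tool_pos: [505.5, 295.7, 266.2]
eef_rot: [0.095, 0.995, -0.006, -0.009]
ft_force: [0.8, 0.6, -1.5]
grip_width: 42.5
```

>>> jog_arm(series=[[[0,0,-0.015,0,0,0.05,255],[0,0,-0.01,0,0,0.05,255],[0,0,0,0,0,0.05,255],[0,0,0,0,0,0.05,255],[0,0,0,0,0,0.05,255]]])

```text
t: 6.85
tool_pos: [509.0, 297.3, 307.8]
eef_rot: [0.223, 0.975, -0.001, -0.0]
ft_force: [0.0, 0.3, -2.8]
grip_width: 42.4
```

```bash
python3 -c "
from h import *
go(617.4,-91.1,285,2.702)
p,d=snap('scene');W=cloud('scene',d)
q=W[(np.hypot(W[...,0]-511,W[...,1]-299)<45)&(W[...,2]>60)&(W[...,2]<215)]
print(np.percentile(q,[1,5,50],axis=0).round(1))"
```

```text
t 6.85 tcp [509.  297.3 307.8] psi 2.692 tilt [-0.0009 -0.0013] q6 -0.634 w 42.4 F [ 0.   0.3 -2.8] M [-0.01 -0.01 -0.02]
tool shift mm [-266.5 -302.6   23.2]
turn [-0.002 -0.    -0.01 ]
[[502.7 262.4 159.6]
 [508.4 265.  162.8]
 [530.3 294.9 188.1]]
```

>>> jog_arm(series=[[[-0.007,-0.008,0,0,0,0,255],[-0.014,-0.016,0,0,0,0,255],[-0.021,-0.024,0,0,0,0,255],[-0.021,-0.024,0,0,0,0,255],[-0.021,-0.024,0,0,0,0,255]]])

```text
t: 7.32
tool_pos: [541.9, 173.7, 308.7]
eef_rot: [0.216, 0.976, -0.0, -0.001]
ft_force: [0.0, -0.7, -2.1]
grip_width: 42.7
```

>>> jog_arm(series=[[[-0.021,-0.024,0,0,0,0,255],[-0.021,-0.024,0,0,0,0,255],[-0.021,-0.024,0,0,0,0,255],[-0.021,-0.024,0,0,0,0,255],[-0.021,-0.024,0,0,0,0,255]]])

```text
t: 7.73
tool_pos: [585.9, 9.4, 308.7]
eef_rot: [0.211, 0.977, -0.002, -0.002]
ft_force: [-0.1, -0.1, -3.3]
grip_width: 42.4
```

>>> jog_arm(series=[[[-0.021,-0.024,0,0,0,0,255],[-0.014,-0.016,0,0,0,0,255],[-0.007,-0.008,0,0,0,0,255],[0,0,0,0,0,0,255],[0,0,0,0,0,0,255]]])

```text
t: 8.15
tool_pos: [603.5, -64.8, 308.0]
eef_rot: [0.213, 0.977, -0.004, -0.003]
ft_force: [0.0, 1.0, -2.1]
grip_width: 42.3
```

```bash
python3 -c "
from h import *
go(617.4,-91.1,215,2.702)"
```

```text
t 8.15 tcp [603.5 -64.8 308. ] psi 2.712 tilt [-0.0083 -0.0056] q6 -1.284 w 42.3 F [ 0.   1.  -2.1] M [0.04 0.02 0.  ]
tool shift mm [-24.1 -17.3  93. ]
turn [-0.009 -0.005  0.01 ]
```

>>> jog_arm(series=[[[-0.008,-0.006,0.01,-0.009,-0.005,0.01,255],[-0.008,-0.006,0.02,0,0,0,255],[-0.007,-0.005,0.02,0,0,0,255],[0,0,0.02,0,0,0,255],[0,0,0.01,0,0,0,255]]])

```text
t: 8.57
tool_pos: [619.6, -86.4, 228.0]
eef_rot: [0.215, 0.977, 0.002, 0.005]
ft_force: [-0.8, 0.2, -3.4]
grip_width: 42.3
```

>>> jog_arm(series=[[[0,0,0,0,0,0,255],[0,0,0,0,0,0,255],[0,0,0,0,0,0,255],[0,0,0,0,0,0,255],[0,0,0,0,0,0,255]]])

```text
t: 8.98
tool_pos: [617.9, -82.8, 225.3]
eef_rot: [0.213, 0.977, 0.003, 0.002]
ft_force: [0.1, -0.3, -2.5]
grip_width: 42.6
```

Run:
```python
from h import *
go(617.4,-91.1,195,2.702)
out=[]
for n,(u0,v0,u1,v1) in(('top',(215,85,325,175)),('scene',(180,170,290,260))):
    p,d=snap(n);W=cloud(n,d);np.savez(n+'3.npz',p=p,W=W)
    out.append(cv2.resize(p[v0:v1,u0:u1],None,fx=5,fy=3.2))
    q=W[(np.hypot(W[...,0]-617,W[...,1]+91)<60)&(W[...,2]>60)&(W[...,2]<118)]
    print(n,np.percentile(q,[1,5,95,99],axis=0).round(1),cv2.minAreaRect(q[:,:2].astype(np.float32)))
cv2.imwrite('pics/pk.png',np.vstack(out)[:,:,::-1])
```

```text
t 8.98 tcp [617.9 -82.8 225.3] psi 2.713 tilt [0.0049 0.0043] q6 -1.32 w 42.6 F [ 0.1 -0.3 -2.5] M [ 0.01 -0.02  0.07]
tool shift mm [-2.9 -8.  30.2]
turn [0.006 0.003 0.011]
top [[ 582.6 -109.3   82.2]
 [ 582.8 -105.6   83.4]
 [ 605.2  -50.7  116.8]
 [ 610.6  -48.1  117.7]] ((594.8858032226562, -80.44941711425781), (27.169763565063477, 62.27934646606445), 6.758742809295654)
scene [[ 610.6 -117.2   78.1]
 [ 614.2 -111.6   80.5]
 [ 652.2  -49.2  115.9]
 [ 653.5  -47.5  117.1]] ((636.6647338867188, -78.80519104003906), (39.91510009765625, 72.43761444091797), 12.548759460449219)
```

View pics/pk.png

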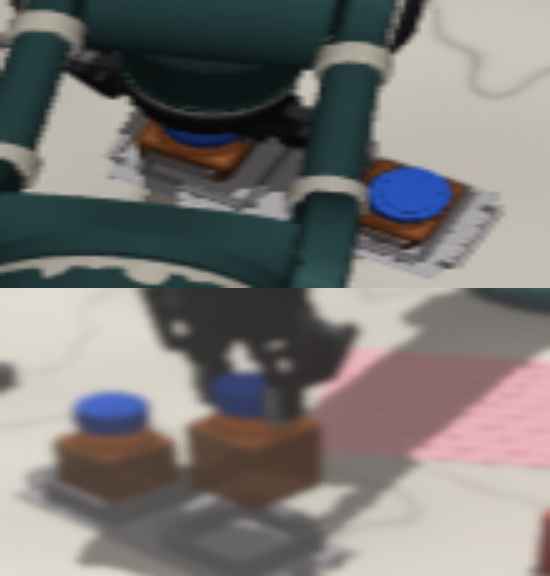

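Run:
```python
from h import *
from scipy.optimize import minimize
Q=[]
for n in('top','scene'):
    z=np.load(n+'3.npz');W=z['W'];p=z['p'].astype(int);br=(p[...,0]-p[...,2]>25)
    q=W[br&(np.hypot(W[...,0]-617,W[...,1]+83)<48)&(W[...,2]>78)&(W[...,2]<138)]
    Q.append(q);print(n,len(q),np.percentile(q,[2,98],axis=0).round(1))
q=Q[1][:,:2]
# scene sees two vertical faces only: residual = distance to 56 square outline
def f(v,q):
    a=v[2];d=q-v[:2];r=np.abs(np.stack([d@[np.cos(a),np.sin(a)],d@[-np.sin(a),np.cos(a)]],1))
    s=np.max(r,1)-28
    return np.minimum(np.abs(s),6).mean()
for nm,qq in(('scene',q[Q[1][:,2]<134]),('both',np.vstack([q[Q[1][:,2]<134],Q[0][Q[0][:,2]<134][:,:2]]))):
    b=min((minimize(f,[617+dx,-83+dy,a],args=(qq,),method='Nelder-Mead') for a in(-.6,-.48,-.35) for dx in(-4,0,4) for dy in(-4,0,4)),key=lambda r:r.fun)
    print(nm,len(qq),b.x[:2].round(1),np.degrees(b.x[2]).round(1),b.fun)
```

```text
top 5 [[585.5 -84.1 132.7]
 [601.6 -52.1 137.6]]
scene 390 [[ 612.8 -109.    86.1]
 [ 653.1  -48.5  136.8]]
scene 358 [616.8 -82.2] -26.5 0.8921127006292479
both 360 [616.8 -82.2] -26.5 0.8935449590946026
```

>>> jog_arm(series=[[[-0.0015,-0.004,0.01,0.006,0.003,0,255],[-0.0015,-0.004,0.005,0,0,0,255],[0,0,0,0,0,0,255],[0,0,0,0,0,0,255],[0,0,0,0,0,0,255]]])

```text
t: 9.5
tool_pos: [618.4, -92.9, 210.8]
eef_rot: [0.213, 0.977, -0.0, 0.002]
ft_force: [-0.8, 0.6, -2.7]
grip_width: 42.8
```

```bash
python3 -c "
from h import *
go(617.4,-91.1,154.5,2.702)"
```

```text
t 9.5 tcp [618.4 -92.9 210.8] psi 2.713 tilt [ 0.0031 -0.0014] q6 -1.33 w 42.8 F [-0.8  0.6 -2.7] M [-0.02  0.01  0.04]
tool shift mm [ 1.9  1.2 56.3]
turn [0.    0.003 0.011]
```

>>> jog_arm(series=[[[0.001,0.001,0.008,0,0.003,0.012,255],[0,0,0.008,0,0,0,255],[0,0,0.006,0,0,0,255],[0,0,0,0,0,0,255],[0,0,0,0,0,0,255]]])

```text
t: 9.92
tool_pos: [617.6, -91.5, 185.9]
eef_rot: [0.219, 0.976, 0.0, -0.0]
ft_force: [-0.3, -0.3, -3.4]
grip_width: 42.7
```

```bash
python3 -c "
from h import *
go(618,-91.5,154.5,2.702)"
```

```text
t 9.92 tcp [617.6 -91.5 185.9] psi 2.699 tilt [-0.0007  0.0004] q6 -1.315 w 42.7 F [-0.3 -0.3 -3.4] M [-0.02 -0.04  0.01]
tool shift mm [-0.3  0.1 31.4]
turn [ 0.    -0.001 -0.003]
```

Well aligned. Next I lower it into the sleeve, watching the force.

>>> jog_arm(series=[[[0,0,0.005,0,0,0,255],[0,0,0.005,0,0,0,255],[0,0,0.004,0,0,0,255],[0,0,0,0,0,0,255],[0,0,0,0,0,0,255]]])

```text
t: 10.33
tool_pos: [617.5, -91.3, 170.0]
eef_rot: [0.219, 0.976, 0.0, -0.001]
ft_force: [-0.2, -0.0, -2.9]
grip_width: 42.7
```

```bash
python3 -c "
from h import *
go(618,-91.5,154.5,2.702)"
```

```text
t 10.33 tcp [617.5 -91.3 170. ] psi 2.699 tilt [-0.0013  0.0005] q6 -1.315 w 42.7 F [-0.2 -0.  -2.9] M [ 0.02 -0.06 -0.02]
tool shift mm [-0.5  0.  15.5]
turn [-0.    -0.001 -0.003]
```

>>> jog_arm(series=[[[0,0,0.005,0,0,0,255],[0,0,0.005,0,0,0,255],[0,0,0.003,0,0,0,255],[0,0,0,0,0,0,255],[0,0,0,0,0,0,255]]])

```text
t: 10.75
tool_pos: [617.8, -91.3, 156.0]
eef_rot: [0.219, 0.976, 0.0, -0.0]
ft_force: [-0.2, 0.3, -2.4]
grip_width: 42.6
```

```bash
python3 -c "
from h import *
go(618,-91.5,154.5,2.702)"
```

```text
t 10.75 tcp [617.8 -91.3 156. ] psi 2.699 tilt [-0.0004  0.0004] q6 -1.315 w 42.6 F [-0.2  0.3 -2.4] M [-0.02 -0.04  0.02]
tool shift mm [-0.2 -0.1  1.5]
turn [ 0.    -0.001 -0.003]
```

>>> jog_arm(series=[[[0,0,0.001,0,0,0,255],[0,0,0.0007,0,0,0,255],[0,0,0.0005,0,0,0,255],[0,0,0,0,0,0,255],[0,0,0,0,0,0,255]]])

```text
t: 11.17
tool_pos: [618.5, -91.3, 154.9]
eef_rot: [0.219, 0.976, 0.0, 0.001]
ft_force: [0.5, 0.1, -2.5]
grip_width: 42.7
```

```bash
python3 -c "
from h import *
go(618,-91.5,154.5,2.702)"
```

```text
t 11.17 tcp [618.5 -91.3 154.9] psi 2.699 tilt [0.0012 0.0002] q6 -1.315 w 42.7 F [ 0.5  0.1 -2.5] M [ 0.02 -0.02 -0.01]
tool shift mm [ 0.4 -0.4  0.4]
turn [ 0.001  0.001 -0.003]
```

>>> jog_arm(series=[[[0,0,0.001,0,0,0,255],[0,0,0.001,0,0,0,255],[0,0,0.0005,0,0,0,255],[0,0,0,0,0,0,255],[0,0,0,0,0,0,255]]])

```text
t: 11.58
tool_pos: [619.5, -91.5, 154.5]
eef_rot: [0.219, 0.976, 0.0, 0.002]
ft_force: [0.6, 0.6, 0.0]
grip_width: 42.7
```

```bash
python3 -c "
from h import *
go(618,-91.5,154.5,2.702)"
```

```text
t 11.58 tcp [619.5 -91.5 154.5] psi 2.699 tilt [ 0.0038 -0.0003] q6 -1.315 w 42.7 F [0.6 0.6 0. ] M [ 0.04  0.03 -0.01]
tool shift mm [ 1.3 -0.7 -0. ]
turn [ 0.001  0.004 -0.003]
```

Seated: the weight came off at TCP z 154.5, exactly as predicted. Now I screw clockwise (positive about tool z).

>>> jog_arm(series=[[[0.001,-0.0005,0,0.001,0.004,0.06,255],[0,0,0.0001,0,0,0.1,255],[0,0,0.0001,0,0,0.1,255],[0,0,0.0001,0,0,0.1,255],[0,0,0.0001,0,0,0.1,255]]])

```text
t: 12.0
tool_pos: [618.2, -92.1, 154.0]
eef_rot: [0.444, 0.896, -0.0, -0.0]
ft_force: [-2.1, -0.8, 1.9]
grip_width: 42.5
```

```bash
python3 -c "
from h import *
go(618,-91.5,154.2,2.702)"
```

```text
t 12.0 tcp [618.2 -92.1 154. ] psi 2.222 tilt [-0.0005 -0.0008] q6 -0.838 w 42.5 F [-2.1 -0.8  1.9] M [0.02 0.33 0.14]
tool shift mm [ 0.6  0.2 -0.2]
turn [-0.001  0.    -0.48 ]
```

>>> jog_arm(series=[[[0,0,0,0,0,0.1,255],[0,0,0.0001,0,0,0.1,255],[0,0,0.0001,0,0,0.1,255],[0,0,0.0001,0,0,0.1,255],[0,0,0.0001,0,0,0.1,255]]])

```text
t: 12.42
tool_pos: [617.2, -92.5, 153.7]
eef_rot: [0.661, 0.75, -0.002, -0.001]
ft_force: [-2.2, 0.5, 1.8]
grip_width: 42.6
```

```bash
python3 -c "
from h import *
go(618,-91.5,153.8,2.702)"
```

```text
t 12.42 tcp [617.2 -92.5 153.7] psi 1.697 tilt [-0.0032 -0.0015] q6 -0.313 w 42.6 F [-2.2  0.5  1.8] M [0.04 0.33 0.01]
tool shift mm [ 0.9  1.  -0.1]
turn [-4.000e-03 -1.000e-03 -1.005e+00]
```

>>> jog_arm(series=[[[0,0,0,0,0,0.1,255],[0,0,0.0001,0,0,0.1,255],[0,0,0.0001,0,0,0.1,255],[0,0,0.0001,0,0,0.1,255],[0,0,0.0001,0,0,0.1,255]]])

```text
t: 12.83
tool_pos: [616.1, -92.5, 153.4]
eef_rot: [0.833, 0.553, -0.003, -0.001]
ft_force: [-1.7, 1.0, 1.5]
grip_width: 42.3
```

```bash
python3 -c "
from h import *
go(618,-91.5,153.6,2.702)"
```

```text
t 12.83 tcp [616.1 -92.5 153.4] psi 1.172 tilt [-0.0059 -0.0012] q6 0.212 w 42.3 F [-1.7  1.   1.5] M [0.08 0.24 0.08]
tool shift mm [ 1.6  1.4 -0.2]
turn [-7.00e-03 -1.00e-03 -1.53e+00]
```

>>> jog_arm(series=[[[0.0015,0.001,0,-0.006,-0.001,0.08,255],[0,0,0.0001,0,0,0.08,255],[0,0,0.0001,0,0,0.08,255],[0,0,0.0001,0,0,0.08,255],[0,0,0,0,0,0,255]]])

```text
t: 13.25
tool_pos: [615.3, -91.4, 153.2]
eef_rot: [0.914, 0.405, -0.004, 0.001]
ft_force: [-1.0, -0.0, 0.0]
grip_width: 42.5
```

```bash
python3 -c "
from h import *
go(618,-91.5,153.3,2.702)"
```

```text
t 13.25 tcp [615.3 -91.4 153.2] psi 0.833 tilt [-0.0067 -0.0045] q6 0.556 w 42.5 F [-1. -0.  0.] M [ 0.09  0.04 -0.03]
tool shift mm [ 1.8  2.1 -0.1]
turn [-0.009  0.004 -1.869]
```

>>> jog_arm(series=[[[0,0,0,0,0,0.08,255],[0,0,0.0001,0,0,0.08,255],[0,0,0.0001,0,0,0.08,255],[0,0,0.0001,0,0,0.08,255],[0,0,0,0,0,0,255]]])

```text
t: 13.67
tool_pos: [614.9, -90.8, 153.1]
eef_rot: [0.968, 0.252, -0.004, 0.001]
ft_force: [-0.0, -0.4, 0.6]
grip_width: 42.7
```

```bash
python3 -c "
from h import *
go(618,-91.5,153.1,2.702)"
```

```text
t 13.67 tcp [614.9 -90.8 153.1] psi 0.51 tilt [-0.0077 -0.0031] q6 0.879 w 42.7 F [-0.  -0.4  0.6] M [ 0.06  0.07 -0.04]
tool shift mm [ 2.4  2.1 -0.1]
turn [-0.01   0.004 -2.192]
```

>>> jog_arm(series=[[[0.002,0.002,0,-0.008,0.004,0.06,255],[0.001,0,0.0001,-0.003,0,0.06,255],[0,0,0.0001,0,0,0.06,255],[0,0,0.0001,0,0,0.06,255],[0,0,0,0,0,0,255]]])

```text
t: 14.08
tool_pos: [615.4, -90.6, 153.1]
eef_rot: [0.99, 0.14, -0.005, 0.004]
ft_force: [0.1, -0.5, 1.3]
grip_width: 43.1
```

```bash
python3 -c "
from h import *
go(618,-91.5,153.0,2.702)"
```

```text
t 14.08 tcp [615.4 -90.6 153.1] psi 0.28 tilt [-0.0077 -0.0098] q6 1.116 w 43.1 F [ 0.1 -0.5  1.3] M [ 0.02  0.13 -0.04]
tool shift mm [2.3 1.6 0.1]
turn [-0.009  0.013 -2.422]
```

>>> jog_arm(series=[[[0,0,0,0,0,0.06,255],[0,0,0.0001,0,0,0.06,255],[0,0,0.0001,0,0,0.06,255],[0,0,0,0,0,0.06,255],[0,0,0,0,0,0,255]]])

```text
t: 14.5
tool_pos: [615.4, -90.1, 152.9]
eef_rot: [1.0, 0.027, -0.004, 0.004]
ft_force: [-1.9, -1.2, 1.1]
grip_width: 42.9
```

```bash
python3 -c "
from h import *
go(618,-91.5,153,2.702)"
```

```text
t 14.5 tcp [615.4 -90.1 152.9] psi 0.053 tilt [-0.0078 -0.0086] q6 1.343 w 42.9 F [-1.9 -1.2  1.1] M [0.12 0.2  0.04]
tool shift mm [ 2.6  1.6 -0.1]
turn [-0.008  0.014 -2.649]
```

>>> jog_arm(series=[[[0.002,0.0015,0,-0.008,0.014,0.06,255],[0,0,0.0001,0,0,0.06,255],[0,0,0.0001,0,0,0.06,255],[0,0,0,0,0,0.06,255],[0,0,0,0,0,0,255]]])

```text
t: 14.92
tool_pos: [614.1, -88.7, 153.1]
eef_rot: [0.997, -0.083, -0.001, 0.006]
ft_force: [-0.4, -0.0, 0.5]
grip_width: 42.6
```

```bash
python3 -c "
from h import *
go(618,-91.5,152.8,2.702)"
```

```text
t 14.92 tcp [614.1 -88.7 153.1] psi -0.167 tilt [-0.0028 -0.012 ] q6 1.568 w 42.6 F [-0.4 -0.   0.5] M [0.14 0.2  0.89]
tool shift mm [4.3 2.1 0.3]
turn [ 1.000e-03  1.800e-02 -2.869e+00]
```

>>> jog_arm(series=[[[0,0,0,0,0,0.06,255],[0,0,0.0001,0,0,0.06,255],[0,0,0.0001,0,0,0.06,255],[0,0,0,0,0,0.06,255],[0,0,0,0,0,0,255]]])

```text
t: 15.33
tool_pos: [615.6, -88.9, 152.9]
eef_rot: [0.983, -0.185, 0.002, 0.008]
ft_force: [-2.3, 1.0, 1.2]
grip_width: 42.8
```

```bash
python3 -c "
from h import *
go(618,-91.5,152.6,2.702)"
```

```text
t 15.33 tcp [615.6 -88.9 152.9] psi -0.373 tilt [ 0.0005 -0.0173] q6 1.779 w 42.8 F [-2.3  1.   1.2] M [0.28 0.31 1.32]
tool shift mm [3.2 1.6 0.4]
turn [ 0.011  0.024 -3.075]
```

The moment jumped to 1.3 N m, so the hard stop is reached. The bottle can turn a little in the pocket's slack, so I'll measure its yaw before backing off.

```bash
cat >> h.py <<'E'
from scipy.optimize import minimize
def yawfit():
    p,d=snap('scene');W=cloud('scene',d);pi=p.astype(int);br=(pi[...,0]-pi[...,2]>25)
    q=W[br&(np.hypot(W[...,0]-617,W[...,1]+91)<48)&(W[...,2]>36)&(W[...,2]<72)][:,:2]
    def f(v):
        a=v[2];e=q-v[:2];r=np.abs(np.stack([e@[np.cos(a),np.sin(a)],e@[-np.sin(a),np.cos(a)]],1))
        return np.minimum(np.abs(np.max(r,1)-28),6).mean()
    b=min((minimize(f,[617+dx,-91+dy,a],method='Nelder-Mead') for a in(-.6,-.48,-.35) for dx in(-3,3) for dy in(-3,3)),key=lambda r:r.fun)
    top=W[br&(np.hypot(W[...,0]-617,W[...,1]+91)<34)&(W[...,2]>60)&(W[...,2]<90)]
    print('bottle',len(q),b.x[:2].round(1),'yaw',round(b.x[2],3),'res',round(b.fun,2))
    return p
E
python3 -c "
from h import *
for i in range(3): p=yawfit()
go(618,-91.5,152.6,-0.373)"
```

```text
bottle 199 [615.4 -91.2] yaw -0.614 res 1.08
bottle 202 [615.7 -91. ] yaw -0.613 res 1.06
bottle 194 [615.5 -91.2] yaw -0.615 res 1.2
t 15.48 tcp [615.5 -88.9 152.9] psi -0.374 tilt [ 0.0004 -0.0168] q6 1.78 w 42.7 F [-1.   0.7  1.8] M [0.2  0.17 1.41]
tool shift mm [3.2 1.6 0.4]
turn [ 0.015 -0.007 -0.001]
```

>>> jog_arm(series=[[[0.001,0.001,0,0.01,-0.005,-0.06,255],[0.001,0,0,0.003,0,-0.08,255],[0,0,-0.0001,0,0,-0.08,255],[0,0,-0.0001,0,0,-0.08,255],[0,0,0,0,0,-0.08,255]]])

```text
t: 15.9
tool_pos: [617.1, -91.7, 152.8]
eef_rot: [1.0, 0.012, 0.0, 0.001]
ft_force: [-1.2, 2.0, 2.1]
grip_width: 42.6
```

```bash
python3 -c "
from h import *
yawfit()
go(618,-91.5,153,-0.373)"
```

```text
bottle 212 [617. -93.] yaw -0.452 res 0.99
t 15.95 tcp [617.1 -91.7 152.9] psi 0.027 tilt [ 0.0005 -0.001 ] q6 1.357 w 42.8 F [-0.2  0.   1.3] M [0.06 0.1  0.04]
tool shift mm [ 0.9 -0.2 -0.1]
turn [ 0.001 -0.001  0.4  ]
```

>>> jog_arm(series=[[[0,0,-0.0001,0,0,-0.08,255],[0,0,-0.0001,0,0,-0.08,255],[0,0,-0.0001,0,0,-0.08,255],[0,0,-0.0001,0,0,-0.08,255],[0,0,0,0,0,-0.08,255]]])

```text
t: 16.37
tool_pos: [617.2, -92.1, 153.1]
eef_rot: [0.977, 0.215, 0.001, -0.001]
ft_force: [-1.5, 1.1, 1.3]
grip_width: 42.8
```

```bash
python3 -c "
from h import *
yawfit()
go(618,-91.5,153.4,-0.373)"
```

```text
bottle 209 [617.1 -92.8] yaw -0.434 res 1.12
t 16.42 tcp [617.2 -92.2 153.1] psi 0.436 tilt [0.0015 0.0029] q6 0.943 w 42.4 F [-1.1  1.5  0.9] M [0.13 0.17 0.03]
tool shift mm [ 1.  -0.3 -0.3]
turn [-0.003 -0.002  0.809]
```

>>> jog_arm(series=[[[0.001,0,-0.0001,-0.003,-0.002,-0.1,255],[0,0,-0.0001,0,0,-0.1,255],[0,0,-0.0001,0,0,-0.1,255],[0,0,-0.0001,0,0,-0.1,255],[0,0,0,0,0,-0.1,255]]])

```text
t: 16.83
tool_pos: [617.3, -92.0, 153.4]
eef_rot: [0.892, 0.452, 0.0, -0.001]
ft_force: [-1.5, 0.3, 1.1]
grip_width: 42.4
```

>>> jog_arm(series=[[[0,0,-0.0001,0,0,-0.1,255],[0,0,-0.0001,0,0,-0.1,255],[0,0,-0.0001,0,0,-0.1,255],[0,0,0,0,0,-0.08,255],[0,0,0,0,0,0,255]]])

```text
t: 17.25
tool_pos: [617.3, -92.3, 153.6]
eef_rot: [0.789, 0.614, 0.002, -0.002]
ft_force: [-1.5, 0.6, 0.5]
grip_width: 42.8
```

```bash
python3 -c "
from h import *
yawfit()
go(618,-91.5,153.6,1.37)"
```

```text
bottle 227 [617.  -92.7] yaw -0.438 res 0.99
t 17.3 tcp [617.3 -92.3 153.6] psi 1.319 tilt [0.0002 0.0053] q6 0.058 w 42.3 F [-1.9  0.3  1.1] M [0.18 0.17 0.04]
tool shift mm [0.9 0.5 0. ]
turn [-0.001 -0.005 -0.051]
```

>>> jog_arm(series=[[[0,0,0,0,-0.004,-0.05,255],[0,0,0,0,0,0,255],[0,0,0,0,0,0,255],[0,0,0,0,0,0,255],[0,0,0,0,0,0,255]]])

```text
t: 17.72
tool_pos: [617.4, -92.0, 153.6]
eef_rot: [0.78, 0.626, 0.001, -0.001]
ft_force: [-0.9, 1.6, 0.5]
grip_width: 42.9
```

```bash
python3 -c "
from h import *
p=yawfit()
cv2.imwrite('pics/f.png',cv2.resize(p[150:290,150:350],None,fx=3.5,fy=3.5)[:,:,::-1])
go(618,-91.5,153.6,1.37); print(np.round(robot.read_state()['qd'],3))"
```

```text
bottle 224 [617.2 -92.7] yaw -0.441 res 1.16
t 17.77 tcp [617.4 -92.  153.6] psi 1.353 tilt [-0.0001  0.0029] q6 0.027 w 42.5 F [-1.4  1.7  1.1] M [0.2  0.16 0.07]
tool shift mm [0.6 0.4 0. ]
turn [-0.001 -0.003 -0.017]
[-0.    -0.     0.002 -0.002  0.    -0.012]
```

View pics/f.png

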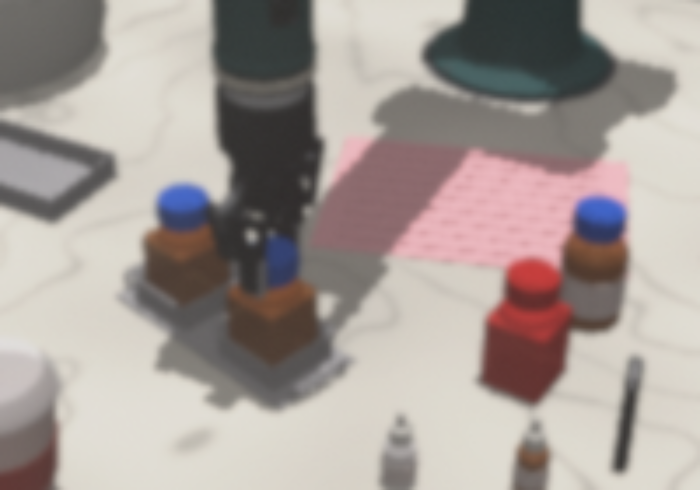

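The crop shows the bottle upright and down in its pocket at (273,335), the cap gripped at (283,262), and the neighbouring things in place. The back-off works out at about 1.55 rad and everything is still.

```bash
python3 -c "
from h import *
print(robot.hand_in())"
```

```text
the job is handed in; nothing more can be done
None
```

The job is handed in, at about 18 s of the 54 s allowed. The square bottle is down in the empty pocket with its cap backed off about a quarter turn. The arm is still holding the cap, with a 50 N grip set. No verdict was reported.

**What I did:** I lifted the bottle by its cap and lowered it into the pocket. The weight came off at TCP z 154.5 mm, exactly the predicted height. I then screwed the cap clockwise until the moment rose from about 0 to 1.4 N m, well above the thread friction, and backed it off.

**Last checks:**
- **Cap setting:** about 1.55 rad off the stop, taken as tool turn minus bottle turn. The limits are 1.22 to 1.92 rad.
- **Position:** about 1.6 mm from the pocket centre by the camera fit. The final picture shows it upright, and the tool was within 0.003 rad of vertical.
- **Grip and motion:** finger opening 42.5 mm on the 44 mm cap. The arm was still, with joint speeds of 0.012 rad/s or less.
- **Other things:** those I could see in the last picture looked unmoved. I did not measure them.

**Where things disagreed:**
- The bottle turned by up to 0.17 rad in the pocket's slack while I screwed the cap. I measured this and corrected the back-off for it.
- The tool wandered up to about 4 mm sideways during screwing, and I brought it back during the back-off.

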